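# Dock the battery pack and hold the lamp controller's lever at the third click

## Robot

A 6-joint arm with a two-finger parallel gripper is mounted at the origin on the work surface. World frame = base frame: x ahead of the robot, y to its left, z up, the work surface at z = 0. Lengths are in m, angles in rad, forces in N, time in s.
With the tool pointing down it reaches from about 0.25 to 0.85 m from the base axis. Payload 12.5 kg.
Tool frame: the origin (TCP) lies at the very end of the fingers, on their centre line; the grasp point (between the pads) lies 19 mm behind it; z points along the fingers, y is the direction in which the jaws open and shut (so a half turn about z gives the same grasp; the last joint's range is limited). The gripper opens to 93 mm and grips with 3 to 60 N. Pads are 15 mm wide; open, the fingers measure 128 mm over their backs; the gripper's body (75 mm by 188 mm) begins 65 mm behind the grasp point.
Start: joints at [1.188, 0.351, 1.652, -0, 1.139, -0.085], TCP at [0.161, 0.526, 0.219] pointing down, gripper open.
Joint ranges: [-2.75, 2.75], [-0.79, 2.1], [0.01, 2.65], [-1.57, 4.71], [0.07, 3.14], [-2.87, 2.87]. Speed limits (rad/s): [2.22, 2.22, 2.79, 3.14, 3.14, 3.14].

## Interface

Orientations are given as [roll, pitch, yaw] about the fixed x, y, z axes, in that order (R = Rz(yaw) Ry(pitch) Rx(roll)).
In Python, from cell import manip gives the robot as it stands.
- The arm moves only by the shell command python3 -m crank 'ROWS' [FORCE]. ROWS is JSON, a list that holds one entry, the list of rows, each a list of 5 numbers: the shift along the world's x, y, z scaled (see below), then the turn about the world's z scaled (see below), then the opening, from -1 (shut) to 1 (fully open). A call has 1 to 10 rows; each row is the pose to reach, as a shift and turn from the pose measured when the call began; what a row does not reach only later rows make up. The controller multiplies each number of a shift by 200 mm and each number of a turn by 1.5 rad. A row lasts 1/8 s, in which the tool goes at most 62.5 mm and 10.7 degrees, less where a joint would pass 70% of its speed; a pose out of reach is approached as far as the arm can. A call with a number of a shift or a turn outside -1 to 1 is refused whole. A call with a gripper value outside its range is refused whole. The fingers move at their own pace and stop on an object; FORCE is the grip in N (left out, the last holds). Time passes only in rows, so rows that repeat a pose let the fingers close. It gives the time, the measured TCP pose, the force and the opening at its end, in the units of the state.
- manip.sense(): the state, without advancing time (a new reading comes with each control period).
- manip.read_camera(name): name is "side" or "top" or "wrist"; returns a dict with "color" (384x512x3 uint8, red, green, blue), "depth" (384x512 float32, m along the optical axis (not along the pixel's ray), 0 where there is no reading), "fx", "fy", "cx", "cy" (pixels), "rvec" (rotation vector, rad) and "tvec" (3), from world to camera coordinates, as OpenCV has them; the wrist camera has in their place "tool_from_camera" (4x4, takes a point from camera to tool coordinates, whose origin is the TCP and whose axes are the flange's). Camera axes: x right, y down, z forward; pixel columns grow to the right and rows downward; lengths in m; the calibration is good to about 2 mm. A picture is of the moment at which its call begins: read the wrist's pose just before it.
- manip.hand_in(): hands the job in, once; it reports no verdict.
Trained networks look in the newest picture that a camera, given by its name, has taken for a name from the list of things; names that differ only in an ending like _2 or _b are one class to them, and where a whole thing is asked for, a point or a joint stands for the part that bears it (a point fixed in the world has none). Each returns a list of dicts, best first, with "conf" (0 to 1); they miss things now and then, are a little off and sometimes report something else, mostly with a low value. They report only what shows in the picture. A call takes as long as a camera call. They do not tell look-alikes from the thing itself.
- manip.boxes_of(camera, name): "location" ([x, y, z] in m, in the coordinates of the camera as it stood for that picture, good to about 4 mm: the middle of the surface that is visible of it).
- manip.place_of(camera, name): "location" ([x, y, z] in m, in the coordinates of the camera as it stood for that picture, good to about 4 mm: a listed point, or the origin of a listed thing).
The state is a dict: "time": time; "joints": joint angles; "joint_velocities": joint speeds; "effort": joint torques, N m; "eef_pos": TCP position; "orientation": TCP orientation; "wrist_force": force on the tool from outside, world axes, zero at the start; "wrist_torque": the same for the moment, N m; "gripper_width": opening from 0.0 (shut) to 1.0 (fully open).
Only numpy, scipy, OpenCV 4.12 (cv2) and the standard library are available. Lean on these libraries where they do the work, as an engineer would, in place of code of your own. Each camera call takes 0.05 s, during which the arm holds its last target. There are 200 camera calls.

## Task

On the microscope-lamp controller, slide the loose battery pack along its track until it sits flush against the controller's housing, leaving no gap. Then press the finger pad of the sprung lever down past the first two clicks to the third, at the bottom of its travel, and finish while still holding it down there with the fingers, as it springs back when let go. Leave the other things on the bench where they stand.

Things in the scene. Friction and masses are not known exactly. Their poses are not given: they have to be found in the camera images.
- controller: Lamp controller, fixed on the bench, its place and yaw differ each time. Origin on the bench, below the docking face (y = 0); y points from the track into the housing, x away from the robot at yaw 0, z up. Grey housing x -90..120, y 0..130, 55 mm high; on it a dark lever tower x 30..120, y 45..95, top 148 mm above the bench. The track lies at y -210..0 (see track_mid).
- track_mid (a point): Centre of the track floor's top: x = 0, y = -105, z = 8 mm in the controller's frame, same axes. Aluminium floor 100 mm wide, 210 mm long, between two black guide rails along y: inner faces at x = -30 and +30 mm, each 8 mm wide, tops 18 mm above the bench. The end away from the housing is open.
- pack_center (a point): Centre of the loose white battery pack with black ribs, 56 (x) x 90 (y) x 50 mm high, 0.2 to 0.42 kg, on the track floor between the rails, axes along the controller's; centre 33 mm above the bench. Starts 30 to 80 mm short of the housing; flush = centre at y = -45 mm in the controller's frame. Push it on its end, or grip it across its 56 mm above the rails.
- lever_pad (a point): Round black finger pad, 38 mm across, 8 mm thick, at the lever's free end. Origin at the centre of its upper face, z out of that face. At rest it is 160 mm above the bench, its face tipped 0.36 rad; at the third click about 80 mm above the bench, tipped 0.39 rad the other way, clear of the housing. Pressed from above, it goes almost straight down (its path bows some 7 mm).
- lever_pin (a point): The horizontal pin the lever turns on, along the controller's y: at x = 50, y = 70, z = 115 mm in the controller's frame. The pad's centre is 110 mm from it, towards the controller's -x.
- press_lever (a joint): Angle of the sprung lever, rad: 0 at rest (up), grows as the pad is pressed down. A sprung ball rides over bumps at 0.125, 0.375 and 0.625: clicks 1, 2, 3 settle near 0.25, 0.50, 0.75; hard stop at 0.78. At the pad it takes about 4.5 N to start, peaks of 7, 8 and 9 N at the three bumps, 6 to 8 N to hold at the third. Springs right back to 0 when let go from any click.
- eyepiece: Bystander, to be left alone: black eyepiece tube, 38 mm across, 45 mm tall, on the robot's side of the track. Origin at the centre of its underside.
- objective: Bystander, to be left alone: small brass objective lens, 24 mm across, 36 mm tall, on the robot's side of the controller. Origin at the centre of its underside.
- jar: Bystander, to be left alone: amber glass jar with a white cap, 48 mm across, 65 mm tall, behind the track. Origin at the centre of its underside.
- dish: Bystander, to be left alone: clear lidded dish, 92 mm across, 16 mm tall, behind the track. Origin at the centre of its underside.
- slidebox: Bystander, to be left alone: orange slide box 110 x 170 x 28 mm, to the left. Origin at the centre of its underside.
- foam: Bystander, to be left alone: dark foam block 120 x 70 x 50 mm, to the right. Origin at the centre of its underside.
- beaker: Bystander, to be left alone: glass beaker 64 mm across, 80 mm tall, to the right. Origin at the centre of its underside.
Things that resemble listed ones, but are neither listed nor needed, are in the scene too. What is shaped like the part that bears pack_center but blue or red is not meant.

How it is judged:
By the outcome, as a careful person would: the job done as asked, in the order asked, and still so for the second after the job is handed in, while the arm keeps its last pose, push and grip.
It also fails if it takes over 43 s, if anything falls off the work surface, if the arm or the gripper's body presses on something with over 40 N, if the wrist force passes 120 N, or if a joint passes its speed limit or range.

## Working session

There is one attempt and no reset: what is moved stays moved. The work goes in short steps, Python scripts to look and compute and a shell command to move; the robot and the scene stay as the last step left them, time stands still between calls to the robot, and variables do not carry over. Pictures are saved under pics/ and viewed, about 8 in all and at most 12, crops included, and the job is handed in when it is done.

```bash
mkdir -p pics; cat > h.py <<'E'
import numpy as np, cv2
from cell import manip
def shot(cam, fn=None):
    s=manip.sense(); im=manip.read_camera(cam)
    if cam=='wrist':
        from scipy.spatial.transform import Rotation as Ro
        T=np.eye(4); T[:3,:3]=Ro.from_euler('xyz',s['orientation']).as_matrix(); T[:3,3]=s['eef_pos']
        M=T@np.array(im['tool_from_camera'])
    else:
        R=cv2.Rodrigues(np.array(im['rvec'],float))[0]; M=np.eye(4); M[:3,:3]=R.T; M[:3,3]=-R.T@np.array(im['tvec']).ravel()
    if fn: cv2.imwrite('pics/'+fn, im['color'][:,:,::-1])
    return im,M
def pix(im,M,p):
    q=np.linalg.inv(M)@np.r_[p,1]; return np.round([im['fx']*q[0]/q[2]+im['cx'],im['fy']*q[1]/q[2]+im['cy']]).astype(int)
def find(cam,im,M,names,f='place_of'):
    for n in names:
        for d in getattr(manip,f)(cam,n)[:4]:
            w=(M@np.r_[d['location'],1])[:3]; print(cam,n,round(d['conf'],2),w.round(3),pix(im,M,w))
E
python3 - <<'E'
from h import *
print(manip.sense())
for c in ('top','side'):
    im,M=shot(c,c+'0.png')
    find(c,im,M,['controller','track_mid','pack_center','lever_pad','lever_pin']+(['eyepiece','objective','jar','dish','foam','beaker','slidebox'] if c=='top' else []))
a=cv2.imread('pics/top0.png');b=cv2.imread('pics/side0.png')
print(manip.sense()['time'])
E
```

```text
{'time': 0.0, 'joints': array([ 1.18837755e+00,  3.51254867e-01,  1.65238544e+00,  3.40101975e-05,
        1.13911388e+00, -8.46276494e-02]), 'joint_velocities': array([-0.001746  , -0.00124084,  0.00109271, -0.00123449,  0.0029272 ,
        0.00013341]), 'effort': array([-2.33064580e-03, -4.97326148e+01, -2.85244668e+01,  6.97277463e-02,
        2.57644232e-02, -1.04935282e-04]), 'eef_pos': array([0.16123333, 0.52549101, 0.21810592]), 'orientation': array([-3.14043789e+00, -1.28943757e-04,  2.84378720e+00]), 'wrist_force': array([-0.62357388, -0.02532725,  0.38106364]), 'wrist_torque': array([ 0.01071959, -0.01622021,  0.08428443]), 'gripper_width': 0.9992882303710031}
top controller 0.97 [ 0.606  0.051 -0.003] [235 157]
top controller 0.19 [ 0.291 -0.348  0.002] [354 246]
top track_mid 0.91 [ 0.634 -0.051  0.011] [265 148]
top pack_center 0.88 [ 0.628 -0.042  0.033] [262 149]
top pack_center 0.78 [ 0.41  -0.163  0.022] [299 213]
top pack_center 0.67 [0.49  0.012 0.003] [247 190]
top pack_center 0.59 [ 0.52  -0.267  0.026] [329 179]
top lever_pad 0.51 [0.543 0.099 0.163] [219 172]
t
[... 352 characters left out ...]
58 [ 0.743  0.02  -0.003] [244 117]
top foam 0.85 [ 0.51  -0.442  0.001] [379 182]
top foam 0.42 [ 0.757 -0.065  0.003] [268 113]
top foam 0.36 [0.489 0.014 0.004] [247 190]
top beaker 0.62 [ 0.294 -0.349 -0.001] [354 245]
top slidebox 0.73 [ 0.478  0.437 -0.001] [124 196]
side controller 0.89 [0.607 0.051 0.003] [278 189]
side track_mid 0.58 [ 0.639 -0.05   0.006] [299 206]
side track_mid 0.44 [ 0.29  -0.349  0.001] [235 323]
side pack_center 0.95 [ 0.414 -0.163  0.029] [251 249]
side pack_center 0.91 [ 0.633 -0.042  0.034] [297 199]
side pack_center 0.84 [ 0.513 -0.27   0.025] [295 267]
side lever_pad 0.54 [0.539 0.104 0.16 ] [255 154]
side lever_pin 0.84 [0.634 0.13  0.11 ] [277 152]
0.95
```

View pictures.

```bash
python3 - <<'E'
import cv2,numpy as np
a=cv2.imread('pics/top0.png');b=cv2.imread('pics/side0.png')
c=cv2.resize(a[90:270,170:400],None,fx=3,fy=3,interpolation=cv2.INTER_CUBIC);cv2.imwrite('pics/top0c.png',c)
E
```

```text
(no output)
```

View pics/top0c.png

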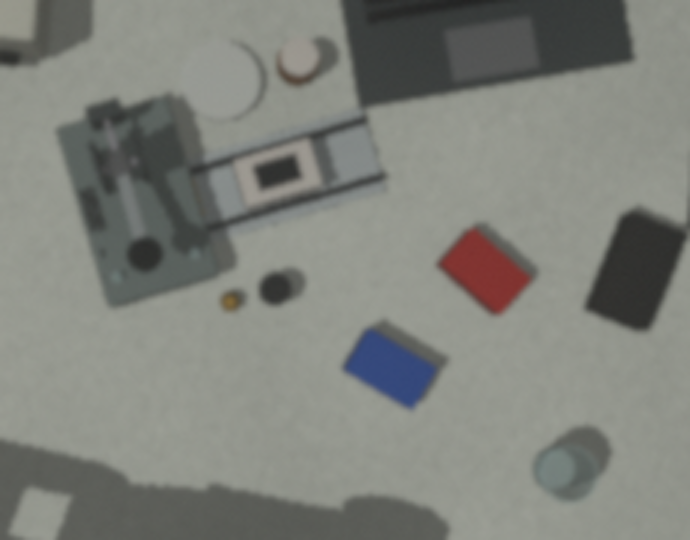

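View pics/side0.png

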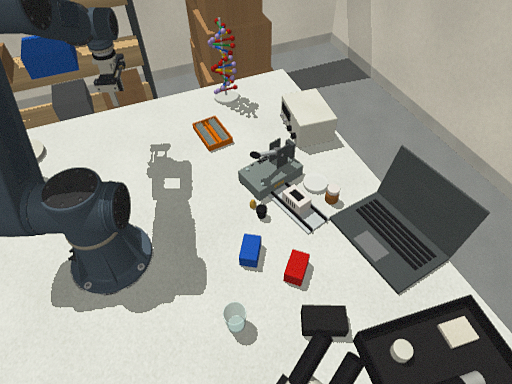

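The top view shows the white pack with its black ribs between the track rails at (263,149). The lookalikes are a blue one at (299,213) and a red one at (329,179). I want the white one, which also sits on the track and matches the 33 mm height. The lever pad is at (219,172), the tower is near (209,144), and a laptop stands near the open end of the track. The yaw from the points is about 0.285, and the pin and pad positions agree with it. I'm moving above the track with the fingers shut and their long side along controller x, then taking a closer look.

```bash
python3 -m crank '[[[0.8,-1,0.5,-0.66,-1],[0.8,-1,0.5,-0.66,-1],[0.8,-1,0.5,-0.66,-1],[0.8,-1,0.5,-0.66,-1],[0.8,-1,0.5,-0.66,-1],[0.8,-1,0.5,-0.66,-1],[0.8,-1,0.5,-0.66,-1]]]' 20 && python3 -m crank '[[[0.8,-1,0.1,0,-1],[0.8,-1,0.1,0,-1],[0.8,-1,0.1,0,-1],[0.8,-1,0.1,0,-1],[0.8,-1,0.1,0,-1],[0.8,-1,0.1,0,-1]]]' && python3 -m crank '[[[0.75,-0.9,0,0,-1],[0.75,-0.9,0,0,-1],[0.75,-0.9,0,0,-1],[0.75,-0.9,0,0,-1],[0.75,-0.9,0,0,-1],[0.75,-0.9,0,0,-1]]]'
python3 - <<'E'
from h import *
im,M=shot('wrist','w1.png'); print(M.round(3))
find('wrist',im,M,['controller','track_mid','pack_center','lever_pad','lever_pin'])
s=manip.sense(); print(s['time'],s['eef_pos'],s['orientation'],s['joints'].round(2))
E
```

```text
time: 1.82
eef_pos: [0.3215, 0.3256, 0.3188]
orientation: [3.141, -0.0, 1.854]
wrist_force: [-0.7, 0.1, 0.5]
gripper_width: 0.299
time: 2.58
eef_pos: [0.4812, 0.1259, 0.3384]
orientation: [-3.141, -0.001, 1.854]
wrist_force: [0.7, 0.9, 0.8]
gripper_width: 0.006
time: 3.32
eef_pos: [0.6307, -0.0521, 0.3383]
orientation: [-3.141, -0.001, 1.856]
wrist_force: [0.3, -0.3, -0.6]
gripper_width: 0.003
[[ 0.959  0.271  0.077  0.609]
 [ 0.282 -0.922 -0.264  0.022]
 [-0.001  0.275 -0.961  0.503]
 [ 0.     0.     0.     1.   ]]
wrist controller 0.67 [ 0.604  0.054 -0.002] [254  72]
wrist track_mid 0.4 [ 0.487  0.017 -0.004] [168  74]
wrist pack_center 0.82 [ 0.63  -0.045  0.031] [252 146]
wrist pack_center 0.69 [ 0.516 -0.27   0.027] [143 261]
wrist pack_center 0.67 [ 0.503 -0.036  0.   ] [170 113]
wrist pack_center 0.66 [ 0.409 -0.163  0.024] [ 86 180]
wrist lever_pin 0.7 [ 0.63  -0.042  0.029] [252 144]
3.625 [ 0.63094792 -0.0532599   0.33880442] [-3.14148911e+00 -3.45378067e-04  1.85526538e+00] [-0.16  0.42  1.25  0.    1.47 -0.44]
```

View pics/w1.png

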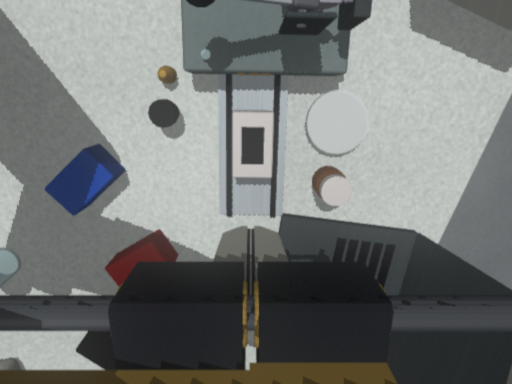

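The white pack is at (252,146) between the rails, which run vertically in the image at columns 229 and 275, so the yaw is confirmed. The docking face is at row ~73. The laptop base begins at (285,215). Next I'll use depth to measure these, and the heights near where the gripper body will pass.

```bash
python3 - <<'E'
from h import *
im,M=shot('wrist'); D=im['depth']; s=manip.sense()
v,u=np.mgrid[:384,:512]; P=np.stack([(u-im['cx'])/im['fx']*D,(v-im['cy'])/im['fy']*D,D,np.ones_like(D)],-1)@M.T
W=P[...,:3]; ok=(D>0.1)
th=0.285; ex=np.array([np.cos(th),np.sin(th)]); ey=np.array([-ex[1],ex[0]])
C=np.array([.606,.051]); cx=(W[...,:2]-C)@ex; cy=(W[...,:2]-C)@ey; z=W[...,2]
m=ok&(v<225)&(abs(z-.058)<.006)&(abs(cx)<.05)&(cy<-.03)&(cy>-.2)
print('pack top x,y ranges',np.percentile(cx[m],[1,50,99]).round(4),np.percentile(cy[m],[1,50,99]).round(4),np.median(z[m]))
for sgn in(-1,1):
    r=m&(sgn*cx>.01); print('yaw pack', np.polyfit(cy[m],cx[m],1)[0])
h=ok&(abs(z-.055)<.005)&(v<90)&(cy>-.03); print('housing top cy min',np.percentile(cy[h],[.5,2]).round(4), 'x', np.percentile(cx[h],[1,99]).round(4))
r=ok&(v<225)&(abs(z-.018)<.004)&(abs(cx)<.06)&(cy<-.01)&(cy>-.22); print('rails x',np.percentile(cx[r],[2,25,50,75,98]).round(4),'cy',np.percentile(cy[r],[1,99]).round(4))
hi=ok&(v<250)&(z>.09)&(cy<0)&(abs(cx)<.2)&(cy>-.3); print('high pts',hi.sum(), (np.c_[cx[hi],cy[hi],z[hi]].round(3))[::max(1,hi.sum()//8)])
print('z at laptop', z[225:262:12,300:512:30].round(2))
E
```

```text
pack top x,y ranges [-0.0304 -0.0034  0.0243] [-0.1365 -0.0909 -0.0491] 0.056324263767940974
yaw pack 0.004839971323379006
yaw pack 0.004839971323379006
housing top cy min [-0.0005  0.0017] x [-0.089   0.1167]
rails x [-0.0419 -0.0377 -0.0332  0.0305  0.0471] cy [-0.2152 -0.0114]
high pts 1325 [[-0.012 -0.097  0.339]
 [-0.018 -0.097  0.345]
 [-0.017 -0.097  0.348]
 [ 0.008 -0.097  0.351]
 [ 0.    -0.097  0.355]
 [-0.009 -0.097  0.358]
 [ 0.009 -0.097  0.359]
 [-0.006 -0.099  0.359]
 [ 0.008 -0.097  0.366]]
z at laptop [[ 0.01  0.02  0.01  0.   -0.   -0.75 -0.75 -0.75]
 [ 0.01  0.01  0.01  0.01  0.02 -0.75 -0.75 -0.75]
 [ 0.01  0.01  0.01  0.02  0.03 -0.75 -0.75 -0.75]
 [ 0.43  0.43  0.43  0.02  0.04  0.09 -0.75 -0.75]]
```

```bash
python3 -m crank '[[[0.1,-0.275,-0.3,0,-1],[0.1,-0.275,-0.6,0,-1],[0.1,-0.275,-0.9,0,-1],[0.1,-0.275,-0.95,0,-1],[0.1,-0.275,-0.95,0,-1],[0.1,-0.275,-0.95,0,-1]]]' && python3 -m crank '[[[0,0,-0.2,0,-1],[0,0,-0.4,0,-1],[0,0,-0.55,0,-1],[0,0,-0.62,0,-1],[0,0,-0.62,0,-1],[0,0,-0.62,0,-1]]]'
python3 - <<'E'
from h import *
s=manip.sense(); d=s['eef_pos'][:2]-[.606,.051]; th=.285
print(s['time'],s['eef_pos'],s['orientation'],'ctl',d@[np.cos(th),np.sin(th)],d@[-np.sin(th),np.cos(th)],s['wrist_force'])
E
```

```text
time: 4.42
eef_pos: [0.6517, -0.1085, 0.1503]
orientation: [3.14, 0.001, 1.855]
wrist_force: [0.2, -0.1, 0.1]
gripper_width: 0.007
time: 5.18
eef_pos: [0.6528, -0.1087, 0.0281]
orientation: [3.138, 0.002, 1.855]
wrist_force: [-0.1, -0.3, 0.4]
gripper_width: 0.007
5.175 [ 0.65276519 -0.10873099  0.02811844] [3.13759178e+00 2.03304200e-03 1.85515163e+00] ctl -3.080132817164041e-05 -0.16643608475870203 [-0.14803794 -0.34258555  0.44511312]
```

```bash
python3 -m crank '[[[-0.014,0.048,0,0,-1],[-0.028,0.096,0,0,-1],[-0.042,0.144,0,0,-1],[-0.056,0.192,0,0,-1],[-0.066,0.225,0,0,-1],[-0.077,0.264,0,0,-1],[-0.077,0.264,0,0,-1]]]'
python3 - <<'E'
from h import *
im,M=shot('wrist','w2.png')
s=manip.sense(); d=s['eef_pos'][:2]-[.606,.051]; th=.285
print(s['time'],s['eef_pos'],'ctl',d@[np.cos(th),np.sin(th)],d@[-np.sin(th),np.cos(th)],s['wrist_force'])
E
```

```text
time: 6.05
eef_pos: [0.6368, -0.055, 0.0277]
orientation: [3.139, 0.001, 1.856]
wrist_force: [-0.0, -0.2, 0.1]
gripper_width: 0.002
6.1 [ 0.63679232 -0.05530053  0.02767818] ctl -0.00033697325213809986 -0.1106700340857077 [-0.26966897 -0.26875054 -0.4085198 ]
```

View pics/w2.png

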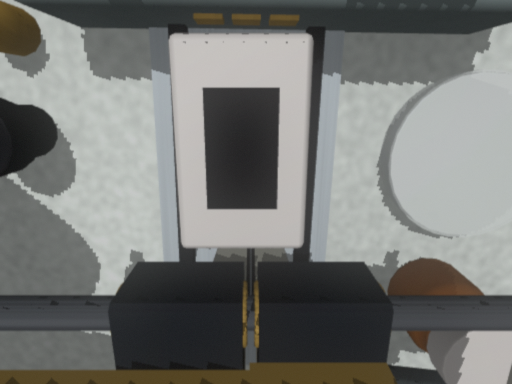

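The pack (column ~243, rows 35-248) is straight between the rails and a little short of the housing. I'll keep pushing gently.

```bash
for i in 1; do python3 -m crank '[[[-0.008,0.028,0,0,-1],[-0.014,0.048,0,0,-1],[-0.014,0.048,0,0,-1]]]'; done; python3 -m crank '[[[-0.005,0.015,0,0,-1],[-0.005,0.015,0,0,-1]]]'
```

```text
time: 6.48
eef_pos: [0.6339, -0.046, 0.0276]
orientation: [3.139, 0.002, 1.856]
wrist_force: [0.8, -5.9, 1.9]
gripper_width: 0.004
time: 6.72
eef_pos: [0.6337, -0.0459, 0.028]
orientation: [3.138, 0.006, 1.856]
wrist_force: [2.2, -20.7, 0.1]
gripper_width: 0.004
```

It stopped hard at −20 N, at the expected place. I'll back off and check for a gap.

```bash
python3 -m crank '[[[0.042,-0.144,0,0,-1],[0.042,-0.144,0,0,-1],[0.042,-0.144,0.3,0,-1],[0.042,-0.144,0.6,0,-1],[0.042,-0.144,0.8,0,-1],[0.042,-0.144,0.8,0,-1]]]'
python3 - <<'E'
from h import *
im,M=shot('wrist','w3.png')
cv2.imwrite('pics/w3c.png',cv2.resize(im['color'][20:220,150:370,::-1],None,fx=2.7,fy=2.7))
D=im['depth'];v,u=np.mgrid[:384,:512]; P=np.stack([(u-im['cx'])/im['fx']*D,(v-im['cy'])/im['fy']*D,D,np.ones_like(D)],-1)@M.T
th=.285;d=P[...,:2]-[.606,.051];cx=d@[np.cos(th),np.sin(th)];cy=d@[-np.sin(th),np.cos(th)];z=P[...,2]
m=(D>.1)&(abs(z-.057)<.004)&(abs(cx)<.035)&(cy<.01)&(cy>-.13)&(im['color'].min(-1)>110)
for a in(-.02,0,.02):
    k=m&(abs(cx-a)<.006); print(a,np.percentile(cy[k],[1,99]).round(4))
print(pix(im,M,[.606,.051,.055]),pix(im,M,[.606,.051,.02]))
im,M=shot('wrist'); find('wrist',im,M,['pack_center','lever_pad','lever_pin','controller'])
im,M=shot('top'); find('top',im,M,['pack_center','lever_pad'])
im,M=shot('side'); find('side',im,M,['lever_pad'])
E
```

```text
time: 7.48
eef_pos: [0.6431, -0.0737, 0.1911]
orientation: [3.133, 0.008, 1.856]
wrist_force: [-0.5, 0.6, 0.1]
gripper_width: 0.007
-0.02 [-0.0893 -0.0015]
0 [-0.0893 -0.0019]
0.02 [-0.0893 -0.0026]
[249  27] [249  34]
wrist pack_center 0.92 [0.614 0.003 0.031] [244  89]
wrist pack_center 0.72 [ 0.408 -0.163  0.025] [  7 192]
wrist controller 0.71 [ 0.603  0.057 -0.   ] [249  30]
top pack_center 0.81 [ 0.407 -0.164  0.026] [300 213]
top pack_center 0.62 [0.614 0.005 0.033] [249 153]
top pack_center 0.61 [ 0.52  -0.269  0.028] [330 179]
top lever_pad 0.78 [0.538 0.097 0.159] [220 174]
side lever_pad 0.7 [0.54  0.106 0.158] [255 154]
```

View pics/w3c.png

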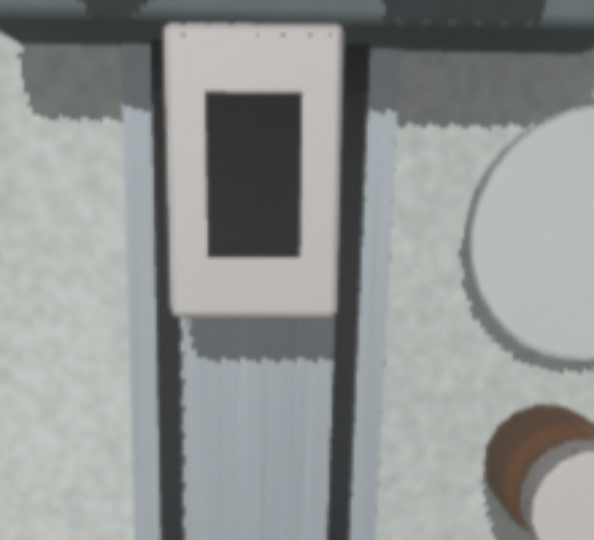

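The pack's front face meets the housing with no gap showing. Its rear edge is at y = −89.3 mm, against −90 expected. Next I'll move over the lever pad and turn a quarter, so the fingers' long side lies along controller y and the gripper body stays clear of the tower.

```bash
python3 -m crank '[[[0,0,0.25,0.1,-1],[-0.2,0.3,0.25,0.2,-1],[-0.4,0.6,0.25,0.3,-1],[-0.54,0.885,0.25,0.45,-1],[-0.54,0.885,0.25,0.6,-1],[-0.54,0.885,0.25,0.7,-1],[-0.54,0.885,0.25,0.8,-1],[-0.54,0.885,0.25,0.95,-1],[-0.54,0.885,0.25,1,-1],[-0.54,0.885,0.25,1,-1]]]'
python3 - <<'E'
from h import *
im,M=shot('wrist','w4.png'); find('wrist',im,M,['lever_pad','lever_pin'])
s=manip.sense(); d=s['eef_pos'][:2]-[.606,.051]; th=.285
print(s['time'],s['eef_pos'],s['orientation'],'ctl',d@[np.cos(th),np.sin(th)],d@[-np.sin(th),np.cos(th)],s['joints'].round(2))
E
```

```text
time: 9.28
eef_pos: [0.534, 0.1023, 0.2376]
orientation: [3.138, 0.006, -2.929]
wrist_force: [-0.1, -0.3, 0.6]
gripper_width: 0.004
wrist lever_pad 0.66 [ 0.503 -0.037 -0.002] [139 109]
wrist lever_pad 0.62 [0.539 0.105 0.159] [252 205]
wrist lever_pad 0.26 [0.634 0.131 0.112] [256 284]
wrist lever_pin 0.66 [0.635 0.131 0.108] [255 282]
9.425 [0.53397506 0.10233882 0.23760365] [ 3.13843837  0.00581861 -2.93005996] ctl -0.05468527635688023 0.0695182447697249 [ 0.1   0.32  1.65  0.    1.17 -1.68]
```

View pics/w4.png

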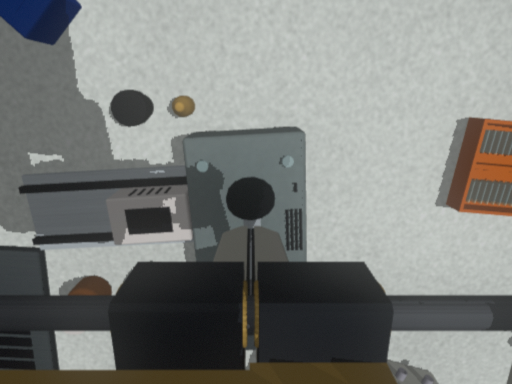

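The pad is at (251,198), directly below the fingers in controller y, and the pack still touches the housing at (190,215). Pressing down.

```bash
python3 -m crank '[[[0,0,-0.2,0,-1],[0,0,-0.33,0,-1],[0,0,-0.39,0,-1],[0,0,-0.45,0,-1],[0,0,-0.51,0,-1],[0,0,-0.57,0,-1],[0,0,-0.63,0,-1],[0,0,-0.69,0,-1],[0,0,-0.73,0,-1],[0,0,-0.73,0,-1]]]'
python3 -m crank '[[[0,0,-0.025,0,-1],[0,0,-0.025,0,-1],[0,0,-0.025,0,-1]]]'
```

```text
time: 10.68
eef_pos: [0.5355, 0.1026, 0.0927]
orientation: [3.139, 0.009, -2.931]
wrist_force: [-0.1, -0.4, 5.7]
gripper_width: 0.007
time: 11.05
eef_pos: [0.5366, 0.1028, 0.0891]
orientation: [3.139, 0.012, -2.932]
wrist_force: [-2.4, 0.5, 7.8]
gripper_width: 0.003
```

```bash
python3 -m crank '[[[0,0,-0.02,0,-1],[0,0,-0.02,0,-1]]]'; python3 -m crank '[[[0,0,-0.02,0,-1],[0,0,-0.02,0,-1]]]'; python3 - <<'E'
from h import *
im,M=shot('wrist'); find('wrist',im,M,['lever_pad'])
im,M=shot('side','s2.png'); find('side',im,M,['lever_pad'])
cv2.imwrite('pics/s2c.png',cv2.resize(im['color'][100:240,200:360,::-1],None,fx=4,fy=4,interpolation=2))
E
```

```text
time: 11.3
eef_pos: [0.5374, 0.103, 0.0863]
orientation: [3.139, 0.014, -2.933]
wrist_force: [-2.6, 0.1, 8.7]
gripper_width: 0.004
time: 11.55
eef_pos: [0.5383, 0.1033, 0.0836]
orientation: [3.139, 0.016, -2.934]
wrist_force: [-3.8, 0.2, 8.1]
gripper_width: 0.006
wrist lever_pad 0.57 [0.535 0.103 0.077] [250 233]
side lever_pad 0.51 [ 0.502 -0.032  0.001] [261 215]
side lever_pad 0.4 [0.536 0.104 0.078] [255 171]
```

View pics/s2c.png

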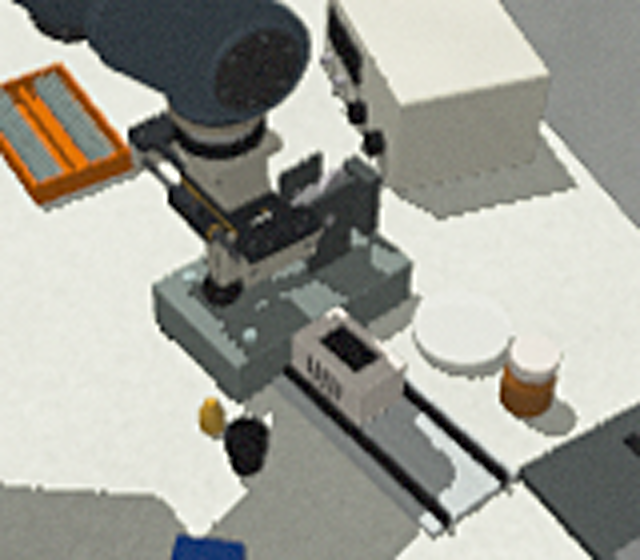

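The side view shows the fingers on the pad, which is now low over the housing, and the pack flush against it. The networks put the pad at z ≈ 0.078. The force shows no hard stop yet, so I'll press on until it rises.

```bash
python3 -m crank '[[[0,0,-0.015,0,-1],[0,0,-0.015,0,-1],[0,0,-0.015,0,-1]]]';python3 -m crank '[[[0,0,-0.015,0,-1],[0,0,-0.015,0,-1],[0,0,-0.015,0,-1]]]'
```

```text
time: 12.12
eef_pos: [0.5388, 0.1035, 0.082]
orientation: [3.139, 0.017, -2.935]
wrist_force: [-3.8, 0.8, 8.0]
gripper_width: 0.004
time: 12.5
eef_pos: [0.5392, 0.1035, 0.0812]
orientation: [3.139, 0.018, -2.936]
wrist_force: [-9.9, -0.9, 22.6]
gripper_width: 0.001
```

That is the hard stop, at 22.6 N, with the lateral part coming from the pad's tilt. I'll ease off to a moderate hold and check that it stays steady.

```bash
python3 -m crank '[[[0,0,-0.009,0,-1],[0,0,-0.009,0,-1],[0,0,-0.009,0,-1],[0,0,-0.009,0,-1]]]'; python3 - <<'E'
from h import *
im,M=shot('wrist','w5.png'); find('wrist',im,M,['lever_pad','pack_center'])
for i in range(4): shot('top')
s=manip.sense(); print(s['time'],s['eef_pos'],s['wrist_force'],s['joint_velocities'].round(3))
im,M=shot('top'); find('top',im,M,['pack_center','eyepiece','objective','jar','dish'])
E
```

```text
time: 13.0
eef_pos: [0.5392, 0.1036, 0.0813]
orientation: [3.139, 0.018, -2.937]
wrist_force: [-10.1, -1.6, 20.9]
gripper_width: 0.003
wrist lever_pad 0.93 [0.538 0.105 0.073] [251 234]
wrist pack_center 0.65 [0.616 0.006 0.031] [ 97 281]
13.35 [0.5391878  0.10355309 0.08132333] [-11.11123866  -1.45202543  19.57191742] [ 0.    -0.001 -0.001  0.001 -0.003 -0.001]
top pack_center 0.9 [0.615 0.007 0.034] [248 153]
top pack_center 0.81 [ 0.409 -0.163  0.025] [299 213]
top pack_center 0.72 [ 0.521 -0.266  0.026] [329 179]
top eyepiece 0.49 [ 0.502 -0.034  0.002] [261 186]
top objective 0.56 [0.49  0.014 0.004] [247 190]
top jar 0.58 [ 0.757 -0.069 -0.001] [269 113]
top dish 0.81 [ 0.743  0.02  -0.   ] [243 117]
```

View pics/w5.png

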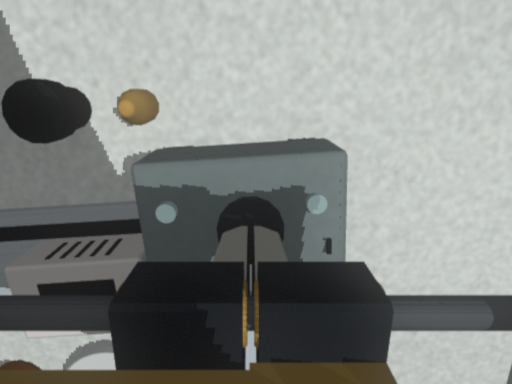

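The wrist view shows both fingertips on the pad at (251,230), with the lever steady at the bottom. The pack is against the housing and the bystanders haven't moved. Handing in.

```bash
python3 -c "
from cell import manip
print(manip.hand_in()); s=manip.sense(); print(s['time'],s['eef_pos'],s['wrist_force'])"
```

```text
the job is handed in; nothing more can be done
None
the job is handed in; nothing more can be done
```

The battery pack sits flush against the housing, and the lever is held down at its hard stop, past the third click. I handed in at about 13.4 s of the 43 s allowed; no verdict was reported.

- **Pack:** I pushed the white pack with shut fingers until it stopped at about 20 N. Depth then put its rear edge at y = −89.3 mm (−90 is flush), and no gap showed in the close-up. It was still there at the last look.
- **Lever:** The force jumped to 22.6 N at the hard stop, and it held steady at about 20 N down with the arm still. I tried to ease it to a lighter hold, but it only dropped slightly. The fingers were seen on the pad.
- **Small disagreement:** The networks put the pad at 73–78 mm high, against the 80 mm given. The fingertips stood at 81 mm.
- **Bystanders:** The eyepiece, objective, jar and dish were all found where they stood. The eyepiece was compared with its earlier wrist-camera position, because the first top-camera reading of it was wrong. I did not re-measure the slide box, foam or beaker, but the arm never worked near them.

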